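# Lock the tilted circuit-board holder with its castle nut and key

### The job

Lock the tilted circuit-board holder: tighten its castle nut clockwise until it bears on the rubber washer, then turn it a little further to the first point where its slots line up with the slot across the end of the stud, and no further. Then fetch the aluminium locking key from the bench and lay it through the lined-up slots until its blade sits on the slot floors, let go of it and leave the other things on the bench where they are.

Things in the scene. Friction and masses are not known exactly. Their poses are not given: they have to be found in the camera images.
- holder: Fixed holder: round cast base (162 mm over its feet), inclined neck, black rubber washer (74 mm across, 10 thick), circuit board 94 x 140 mm on the downhill side, below the washer's top plane. Origin: base centre on the bench, z up. The stud axis leans 25 deg from vertical towards the holder's -x (the robot); it crosses the washer's top 125 mm up, 40 mm on the -x side.
- stud_slot (a point): Point on the stud axis level with the washer's upper face. z: outwards along the axis (25 deg from vertical); x: along the slot sawn across the stud's end. Dark steel stud, 26 mm thick, does not turn; slot 11 mm wide, open at the top, from 16 to 40 mm above this point.
- nut_slot (a point): On the steel castle nut's axis at its slot floors, 22 mm above its underside. z: outwards; x: along one slot. Hexagon, 52 mm across flats (60 over corners), flats running its full 38 mm height. Six 11 mm wide slots in the top 16 mm, open above and outside, one in the middle of each flat. Clockwise seen from above it sinks 3.8 mm per rad; resists with 0.3 to 0.55 N m, stays where left.
- nut (a joint): Turn of the nut in rad, growing clockwise (tightening). 0: underside just meets the rubber washer. Starts loose, about -1.3 to -0.75 (gap 2.9 to 5 mm). The first line-up of its slots with the stud's after 0 always comes at 0.4 to 0.8 (nut sunk 1.5 to 3 mm into the washer); at the line-up 60 deg before it is still loose.
- key: Loose aluminium key, 71 x 24 x 56 mm high, 70 to 130 g, standing on the bench. Origin: centre of underside; x along the blade, z up. Blade 8 mm thick (lowest 4 mm: 6), 22 high, 59 long between end lugs (6 x 24 x 22 mm) that go outside the nut's flats. Above: finger grip 8 mm thick, 36 long along x, top at 56. Seated, its underside rests on the nut's slot floors, either way round.
- bottle: Bystander: clear bottle, 52 mm across, 130 mm high, to the left of the holder; origin under its centre.
- jar: Bystander: white jar with black lid, 60 mm across, 60 mm high; origin under its centre. It stands on the opposite side of the holder from the key.
- screwdriver: Bystander: screwdriver 180 mm long with black handle, lying on the bench to the right of the holder.
Not all that is in view belongs to the job. Several things look just like the key: the one meant starts farthest from the robot's base.

How it is judged (in metres and radians):
On the way, in this order (a step that is already met when the one before it is completed fails the run):
1. the nut is tightened down to the rubber washer (value of joint nut above -0.03 rad).
2. the nut is turned on until its slot lines up with the stud's slot (within 9 degrees) (value of joint nut above 0.2 rad and angle between the x axis of nut_slot and the x axis of stud_slot, either way round below 0.16 rad), for 0.2 s.
3. the key is lifted off the bench (height (world z) of key above 0.06 m), for 0.1 s.
At the end, for the whole second after the job is handed in: Nut 0.2 to 1.0 rad past meeting the washer, its slot within 0.2 rad of the stud's; the key at rest in both slots: underside within 3 mm of the slot floors, centre within 8 mm of the axis, blade within 0.25 rad of the stud's slot, upright to the nut within 0.22 rad (value of joint nut between 0.2 and 1 rad and angle between the x axis of nut_slot and the x axis of stud_slot, either way round below 0.2 rad and angle between the x axis of key and the x axis of stud_slot, either way round below 0.25 rad and z of key in the frame of nut_slot between -0.003 and 0.003 m and distance between key and nut_slot below 0.008 m and angle between the z axis of key and the z axis of stud_slot, either way round below 0.22 rad and linear speed of key below 0.02 m/s); the robot touches nothing.
It fails at once if the nut is overtightened, far past the first line-up (more than 1.0 rad past meeting the washer) (value of joint nut above 1 rad).
It fails at once if a bystander is pushed by more than 30 mm (distance of any of bottle, jar, screwdriver from where it was at the start of the episode above 0.03 m).
It also fails if it takes over 51 s, if anything falls off the work surface, if the arm or the gripper's body presses on something with over 40 N, if the wrist force passes 120 N, or if a joint passes its speed limit or range.

### The arm

A 6-joint arm with a two-finger parallel gripper is mounted at the origin on the work surface. World frame = base frame: x ahead of the robot, y to its left, z up, the work surface at z = 0. Lengths are in mm, angles in rad, forces in N, time in s.
With the tool pointing down it reaches from about 275 to 825 mm from the base axis. Payload 4.9 kg.
Tool frame: the origin (TCP) lies at the very end of the fingers, on their centre line; the grasp point (between the pads) lies 19 mm behind it; z points along the fingers, y is the direction in which the jaws open and shut (so a half turn about z gives the same grasp; the last joint's range is limited). The gripper opens to 85 mm and grips with 20 to 120 N. Pads are 22 mm wide; open, the fingers measure 114 mm over their backs; the gripper's body (76 mm by 85 mm) begins 54 mm behind the grasp point. The pads swing forward as they close: fully open they stand 13 mm farther back than shut.
Start: joints at [0.998, 0.326, -0.193, 1.052, 0, 1.437], TCP at [233.666, 497.914, 231.281] pointing down, gripper open.
Joint ranges: [-2.65, 2.65], [-0.97, 1.79], [-1.3, 1.35], [-1.93, 2.1], [-1.47, 1.37], [-3.14, 3.14]. Speed limits (rad/s): [2.57, 2.57, 3.14, 3.14, 3.14, 3.14].

### API

Orientations are given as [roll, pitch, yaw] about the fixed x, y, z axes, in that order (R = Rz(yaw) Ry(pitch) Rx(roll)).
In Python, from bench import bot, solve_ik, imaging gives the robot as it stands. Calls block until the motion is done:
- bot.move_ptp(position, orientation): joint-space move of the TCP to a pose.
- bot.movel(position, rot=None, max_speed=150, threshold=None): straight line of the TCP; rot=None keeps the orientation; max_speed is the mean speed in mm/s. With threshold (N) it stops when the force on the tool has changed by that much, and returns True; else False.
- bot.move_j(angles): joint-space move.
- bot.grip(opening, effort=None): opening from 0.0 (shut) to 1.0 (fully open); effort is the grip in N (None keeps the last); returns when the fingers have stopped.
- bot.dwell(seconds).
- solve_ik(position, orientation): joint angles nearest the present ones, or None.
- bot.get_state(): the state.
- imaging.capture(name): name is "side" or "top" or "wrist"; returns the picture (420x560x3 uint8, blue, green, red); there is no depth.
- imaging.camera_model(name): a dict with "K" (3x3 intrinsics, pixels), "k1" (the pictures are not rectified: a ray, as slopes to the right and down, at radius r is drawn at 1 + k1 r^2 times it, then the intrinsics apply), "position" and "rotation" of the camera in the world. Camera axes: x right, y up, looking along -z (the intrinsics and any distortion apply to the point x, -y, -z); pixel columns grow to the right and rows downward; lengths in mm; the calibration is good to about 2 mm. A picture is of the moment at which its call begins: read the wrist's pose just before it. camera_model takes no time and is no camera call; for the wrist camera it gives the pose at the moment of the call.
A pose or a line that the arm cannot do raises bot.IKError and nothing moves.
- bot.sign_off(): hands the job in, once; it reports no verdict.
The state is a dict: "t": time; "qpos": joint angles; "joint_velocities": joint speeds; "effort": joint torques, N m; "tcp_pos": TCP position; "orientation": TCP orientation; "contact_force": force on the tool from outside, world axes, zero at the start; "wrist_torque": the same for the moment, N m; "opening": opening from 0.0 (shut) to 1.0 (fully open).
Only numpy, scipy, OpenCV 4.12 (cv2) and the standard library are available. Lean on these libraries where they do the work, as an engineer would, in place of code of your own. Each camera call takes 0.05 s, during which the arm holds its last target.

## Working session

There is one attempt and no reset: what is moved stays moved. The work goes in short steps, each a Python script; the robot and the scene stay as the last script left them, time stands still between calls to the robot, and variables do not carry over. Pictures are saved under pics/ and viewed, and the job is handed in when it is done.

```bash
ls; mkdir -p pics; cat > h.py <<'E'
import numpy as np, cv2
from bench import bot, solve_ik, imaging
def cam(n):
    return imaging.camera_model(n)
def ray(m,uv):
    K=np.array(m["K"]);k1=m["k1"]
    D=np.array([k1,0,0,0,0.])
    p=cv2.undistortPoints(np.array([[uv]],float),K,D)[0,0]
    d=np.array(m["rotation"])@np.array([p[0],-p[1],-1.0])
    return np.array(m["position"],float),d/np.linalg.norm(d)
def onplane(m,uv,z):
    o,d=ray(m,uv); return o+d*(z-o[2])/d[2]
def proj(m,P):
    P=np.atleast_2d(np.array(P,float))
    c=(P-np.array(m["position"]))@np.array(m["rotation"])
    x=c[:,0]/-c[:,2];y=-c[:,1]/-c[:,2];f=1+m["k1"]*(x*x+y*y)
    K=np.array(m["K"]);return np.c_[K[0,0]*x*f+K[0,2],K[1,1]*y*f+K[1,2]]
def tri(rays):
    A=np.zeros((3,3));b=np.zeros(3)
    for o,d in rays:
        M=np.eye(3)-np.outer(d,d);A+=M;b+=M@o
    P=np.linalg.solve(A,b); return P,[np.linalg.norm((np.eye(3)-np.outer(d,d))@(P-o)) for o,d in rays]
E
python3 - <<'E'
from h import *
for n in ["side","top","wrist"]:
    cv2.imwrite(f"pics/{n}0.png",imaging.capture(n)); m=cam(n)
    print(n,np.round(m["K"],1).tolist(),m["k1"],np.round(m["position"],1),np.round(m["rotation"],3).tolist())
print(bot.get_state())
E
```

```text
pics
side [[437.1, 0.0, 276.5], [0.0, 437.1, 209.1], [0.0, 0.0, 1.0]] -0.04194313217944646 [ 301.3 -633.1  870.4] [0.749, 0.007, -0.364]
top [[384.5, 0.0, 282.6], [0.0, 384.5, 212.1], [0.0, 0.0, 1.0]] 0.007064313441862502 [464.5  12.7 932.7] [0.105, -0.028, -1.577]
wrist [[375.1, 0.0, 280.8], [0.0, 375.1, 215.0], [0.0, 0.0, 1.0]] -0.009920086662064983 [159.1 532.3 373.7] [-0.326, 0.002, 1.132]
{'t': 0.15, 'qpos': array([ 9.97785065e-01,  3.26791162e-01, -1.93344173e-01,  1.05201437e+00,
       -3.35778906e-05,  1.43662939e+00]), 'joint_velocities': array([ 2.17260048e-03, -2.47804739e-03,  2.94704195e-03, -9.80676659e-04,
        8.44765629e-06, -8.60136733e-04]), 'effort': array([ 6.60035203e-04, -4.43704891e+01,  2.62664562e+01,  1.04249414e-02,
       -7.03436422e-05,  6.92555432e-06]), 'tcp_pos': array([233.43044063, 497.51463294, 230.67597766]), 'orientation': array([-3.14024695e+00, -1.47757933e-04,  2.70274826e+00]), 'contact_force': array([ 0.13258868,  0.55388002, -0.17291832]), 'wrist_torque': array([ 0.00913039, -0.00448183, -0.00195602]), 'opening': 1.002062608105093}
```

```bash
python3 - <<'E'
s=open('h.py').read()
s=s.replace('''    return imaging.camera_model(n)
''','''    m=dict(imaging.camera_model(n)); m["rotation"]=Rot.from_euler("xyz",m["rotation"]).as_matrix(); return m
''').replace("import numpy as np, cv2","import numpy as np, cv2\nfrom scipy.spatial.transform import Rotation as Rot")
open('h.py','w').write(s)
E
python3 - <<'E'
from h import *
import cv2
a=[cv2.imread(f"pics/{n}0.png") for n in ("side","top","wrist")]
for n in ("side","top","wrist"):
    m=cam(n); print(n, np.round(onplane(m,(280,210),0)), np.round(proj(m,[[500,0,0],[234,498,231]])))
E
```

```text
side [592. 119.   0.] [[263. 252.]
 [106.  92.]]
top [568.  -7.   0.] [[277. 238.]
 [-12. 391.]]
wrist [268. 480.   0.] [[ 43. 488.]
 [283. 290.]]
```

View pics/side0.png

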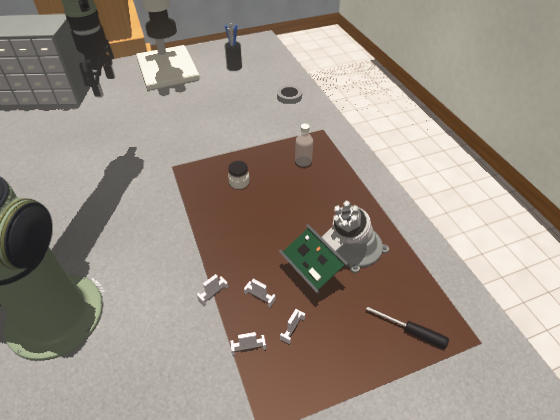

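View pics/top0.png

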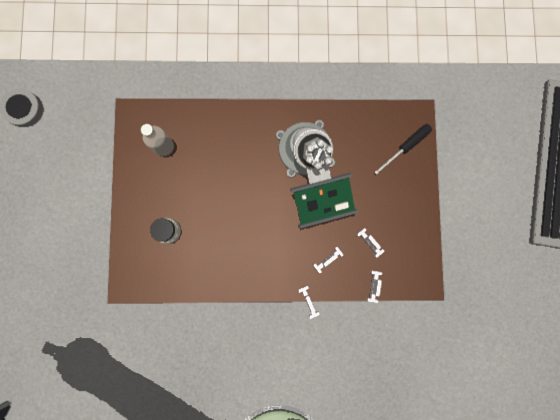

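View pics/wrist0.png

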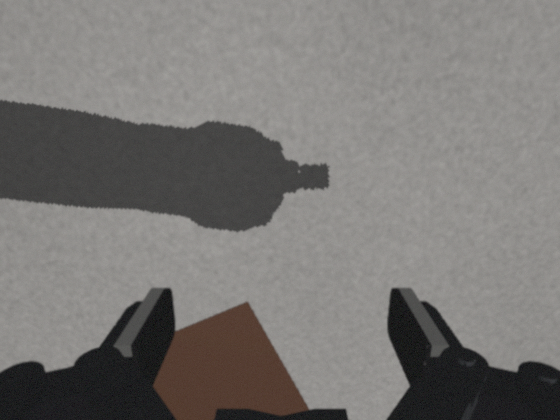

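```bash
python3 - <<'E'
from h import *
t=cv2.imread("pics/top0.png");s=cv2.imread("pics/side0.png")
c=np.hstack([cv2.resize(t[100:240,260:400],(420,420),interpolation=cv2.INTER_CUBIC)[:, :380],cv2.resize(s[190:300,270:400],None,fx=3.2,fy=3.2,interpolation=cv2.INTER_CUBIC)[:, :420][:352].copy() if 0 else cv2.resize(s[180:320,265:405],(420,420),interpolation=cv2.INTER_CUBIC)])
cv2.imwrite("pics/crop1.png",c)
k=np.hstack([cv2.resize(t[220:320,295:395],(400,400),interpolation=cv2.INTER_CUBIC),cv2.resize(s[265:365,195:315],(480,400),interpolation=cv2.INTER_CUBIC)[:,:400]])
cv2.imwrite("pics/crop2.png",k)
m=cam("top");ms=cam("side")
for uv in [(329,260),(371,243),(376,287),(310,303)]:
    p=onplane(m,uv,20); print(uv,np.round(p),round(np.hypot(*p[:2])),np.round(proj(ms,p)))
E
```

```text
(329, 260) [ 446. -122.   20.] 463 [[259. 294.]]
(371, 243) [ 486. -223.   20.] 535 [[292. 327.]]
(376, 287) [ 383. -232.   20.] 447 [[247. 347.]]
(310, 303) [347. -76.  20.] 355 [[210. 291.]]
```

View pics/crop1.png

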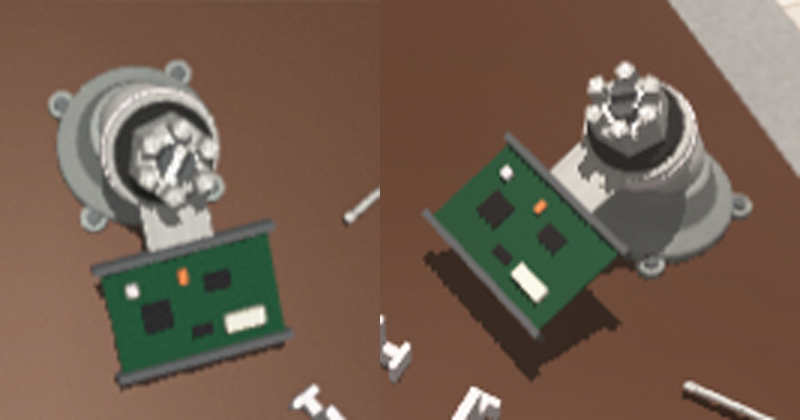

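View pics/crop2.png

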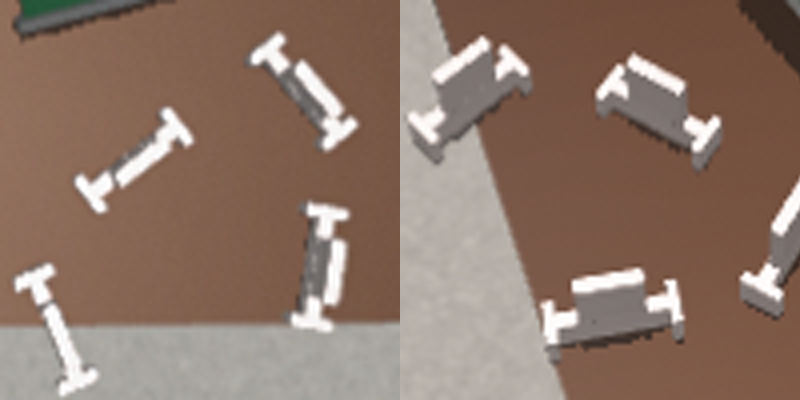

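```bash
cat >> h.py <<'E'
def tool():
    s=bot.get_state(); return np.array(s["tcp_pos"]),Rot.from_euler("xyz",s["orientation"]).as_matrix(),s
def rpy(R): return Rot.from_matrix(R).as_euler("xyz")
E
python3 - <<'E'
from h import *
m=cam("top")
q=[onplane(m,(260+u/3,100+v/3),7) for u,v in [(62,103),(180,72),(214,187),(95,218)]]
print(np.round(q),np.round(np.mean(q,0)))
q=np.array(q)
dx=(q[1]+q[0]-q[2]-q[3])/2
yaw=np.arctan2(dx[1],dx[0]);print("yaw",yaw,[np.linalg.norm(q[i]-q[(i+2)%4]) for i in (0,1)])
c=q.mean(0);c[2]=0
Rh=Rot.from_euler("z",yaw).as_matrix()
P=c+Rh@[-40,0,125];a=Rh@[-np.sin(np.radians(25)),0,np.cos(np.radians(25))]
print(P,a)
for h in (0,40):
  print(h,np.round(proj(m,P+a*h),1),np.round((proj(m,P+a*h)-[260,100])*3),np.round((proj(cam("side"),P+a*h)-[265,180])*3))
p,R,s=tool();w=cam("wrist")
print(np.round(R.T@(w["position"]-p),1),np.round(R.T@w["rotation"],3).tolist())
E
```

```text
[[ 756.  -10.    7.]
 [ 782. -108.    7.]
 [ 685. -134.    7.]
 [ 659.  -36.    7.]] [720. -72.   7.]
yaw 0.26612640527057474 [np.float64(143.07451829535339), np.float64(142.34431996822784)]
[681.823022   -82.71331234 125.        ] [-0.40774078 -0.11114699  0.90630779]
0 [[315.9 150.9]] [[168. 153.]] [[253. 128.]]
40 [[320.2 154.1]] [[180. 162.]] [[241. 106.]]
[  82.1   -0.3 -143. ] [[-0.0, 0.947, 0.32], [1.0, -0.0, 0.0], [0.0, 0.32, -0.947]]
```

```bash
cat >> h.py <<'E'
YAW=0.266; C=np.array([720.,-72,0])
def holder(C=C,yaw=YAW):
    Rh=Rot.from_euler("z",yaw).as_matrix()
    P=C+Rh@[-40,0,125];A=Rh@Rot.from_euler("y",-np.radians(25)).as_matrix()  # cols: x,y,a
    return P,A
def toolR(A,th):
    # tool z=-a ; tool x = A @ (cos th, -sin th) ; growing th = clockwise from above
    x=A@[np.cos(th),-np.sin(th),0]; z=-A[:,2]; return np.c_[x,np.cross(z,x),z]
E
python3 - <<'E'
from h import *
P,A=holder()
for h in (120,10):
  for th in np.arange(-3,3.2,0.5):
    q=solve_ik(P+A[:,2]*h,rpy(toolR(A,th))); print(h,round(th,1),None if q is None else np.round(q,2))
E
```

```text
120 -3.0 [-0.39  0.23 -0.41  0.57  0.26 -0.47]
120 -2.5 [-0.39  0.23 -0.41  0.57  0.26  0.03]
120 -2.0 [-0.39  0.23 -0.41  0.57  0.26  0.53]
120 -1.5 [-0.39  0.23 -0.41  0.57  0.26  1.03]
120 -1.0 [-0.39  0.23 -0.41  0.57  0.26  1.53]
120 -0.5 [-0.39  0.23 -0.41  0.57  0.26  2.03]
120 0.0 [-0.39  0.23 -0.41  0.57  0.26  2.53]
120 0.5 [-0.39  0.23 -0.41  0.57  0.26  3.03]
120 1.0 [-0.39  0.23 -0.41  0.57  0.26 -2.75]
120 1.5 [-0.39  0.23 -0.41  0.57  0.26 -2.25]
120 2.0 [-0.39  0.23 -0.41  0.57  0.26 -1.75]
120 2.5 [-0.39  0.23 -0.41  0.57  0.26 -1.25]
120 3.0 [-0.39  0.23 -0.41  0.57  0.26 -0.75]
10 -3.0 [-0.34  0.41 -0.45  0.35  0.24 -0.42]
10 -2.5 [-0.34  0.41 -0.45  0.35  0.24  0.08]
10 -2.0 [-0.34  0.41 -0.45  0.35  0.24  0.58]
10 -1.5 [-0.34  0.41 -0.45  0.35  0.24  1.08]
10 -1.0 [-0.34  0.41 -0.45  0.35  0.24  1.58]
10 -0.5 [-0.34  0.41 -0.45  0.35  0.24  2.08]
10 0.0 [-0.34  0.41 -0.45  0.35  0.24  2.58]
10 0.5 [-0.34  0.41 -0.45  0.35  0.24  3.08]
10 1.0 [-0.34  0.41 -0.45  0.35  0.24 -2.7 ]
10 1.5 [-0.34  0.41 -0.45  0.35  0.24 -2.2 ]
10 2.0 [-0.34  0.41 -0.45  0.35  0.24 -1.7 ]
10 2.5 [-0.34  0.41 -0.45  0.35  0.24 -1.2 ]
10 3.0 [-0.34  0.41 -0.45  0.35  0.24 -0.7 ]
```

```bash
python3 - <<'E'
from h import *
P,A=holder()
import pickle
for i,th in enumerate((-1.5,-2.6)):
    bot.move_ptp(P+A[:,2]*115,rpy(toolR(A,th)))
    bot.dwell(0.3)
    m=cam("wrist"); im=imaging.capture("wrist")
    cv2.imwrite(f"pics/w1_{i}.png",im); pickle.dump(m,open(f"w1_{i}.pkl","wb"))
    print(np.round(proj(m,[P,P+A[:,2]*25,P+A[:,2]*40])),bot.get_state()["t"])
a=[cv2.imread(f"pics/w1_{i}.png") for i in (0,1)]
cv2.imwrite("pics/w1.png",np.hstack([x[:,80:480] for x in a]))
E
```

```text
[[280. 209.]
 [280. 220.]
 [280. 228.]] 3.025
[[281. 208.]
 [281. 220.]
 [281. 228.]] 4.4
```

View pics/w1.png

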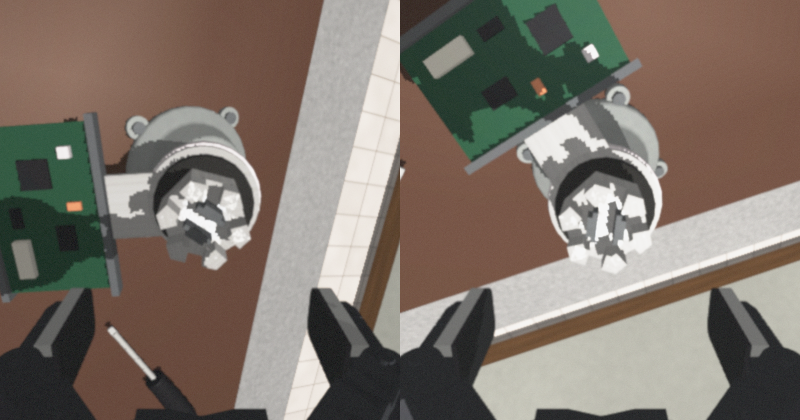

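```bash
python3 - <<'E'
import cv2,numpy as np
for i in (0,1):
    a=cv2.imread(f"pics/w1_{i}.png")[140:280,210:350]
    cv2.imwrite(f"pics/z1_{i}.png",cv2.resize(a,(560,560),interpolation=cv2.INTER_CUBIC))
E
```

```text
(no output)
```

View pics/z1_0.png

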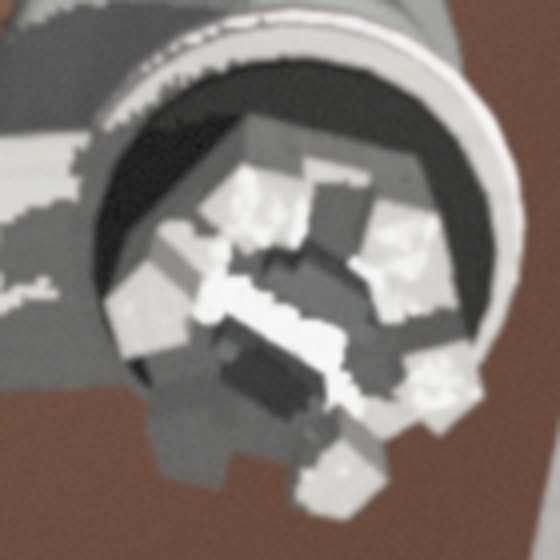

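View pics/z1_1.png

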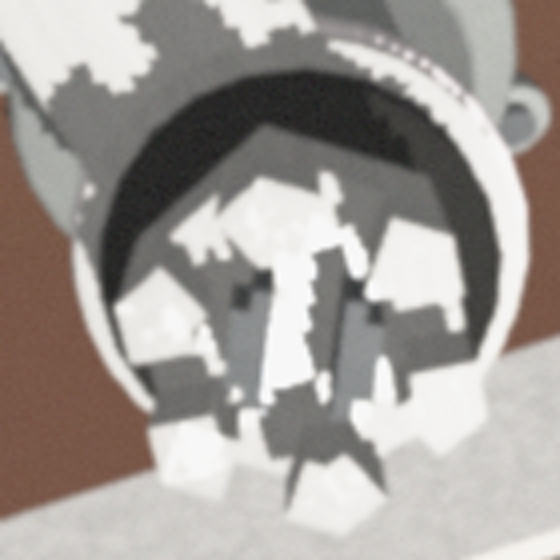

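```bash
cat >> h.py <<'E'
def onaxisplane(m,uv,h,P,A):
    o,d=ray(m,uv);n=A[:,2];X=o+d*((P+n*h-o)@n)/(d@n);return A.T@(X-P)
E
python3 - <<'E'
from h import *
import pickle
P,A=holder()
pr=[[(255,205),(400,260),(440,388),(340,477),(185,447),(150,310)],[(283,220),(420,270),(450,405),(335,495),(190,455),(163,318)]]
sl=[[(200,285),(360,410)],[(293,260),(287,390)]]
for h in (40,42,44):
 for i in (0,1):
  m=pickle.load(open(f"w1_{i}.pkl","rb"))
  x=np.array([onaxisplane(m,(210+u/4,140+v/4),h,P,A)[:2] for u,v in pr[i]])
  c=x.mean(0);ang=np.arctan2(*(x-c).T[::-1]);r=np.linalg.norm(x-c,axis=1)
  print(h,i,np.round(c,1),np.round(r,1),np.round(np.degrees(ang)%60,1))
  y=np.array([onaxisplane(m,(210+u/4,140+v/4),17 if 1 else h,P,A)[:2] for u,v in sl[i]]);d=y[1]-y[0]
  print("   slot",np.round(np.degrees(np.arctan2(d[1],d[0]))%180,1),np.round(y,1).tolist())
E
```

```text
40 0 [2.3 0.3] [24.  21.6 23.5 22.8 23.9 23.3] [40.6 38.5 40.4 44.4 39.3 39.6]
   slot 136.1 [[-13.4, 4.5], [12.3, -20.2]]
40 1 [3.4 1.8] [23.3 22.9 23.6 23.2 24.2 23.4] [38.1 40.3 41.5 40.5 39.3 40.6]
   slot 146.5 [[-5.8, 5.0], [13.8, -8.0]]
42 0 [2.3 1.1] [23.8 21.4 23.3 22.6 23.7 23. ] [40.6 38.5 40.4 44.4 39.3 39.6]
   slot 136.1 [[-13.4, 4.5], [12.3, -20.2]]
42 1 [2.8 2.2] [23.1 22.7 23.4 23.  24.  23.1] [38.1 40.3 41.5 40.5 39.3 40.6]
   slot 146.5 [[-5.8, 5.0], [13.8, -8.0]]
44 0 [2.3 1.8] [23.6 21.2 23.1 22.4 23.5 22.8] [40.6 38.5 40.4 44.4 39.3 39.6]
   slot 136.1 [[-13.4, 4.5], [12.3, -20.2]]
44 1 [2.1 2.5] [22.9 22.5 23.2 22.8 23.8 22.9] [38.1 40.3 41.5 40.5 39.3 40.6]
   slot 146.5 [[-5.8, 5.0], [13.8, -8.0]]
```

```bash
cat >> h.py <<'E'
def rectify(im,m,h,P,A,c=(2.4,1.7),half=36,px=400):
    g=(np.arange(px)+.5)/px*2*half-half
    X,Y=np.meshgrid(g,-g); L=np.stack([X+c[0],Y+c[1],np.full_like(X,h)],-1).reshape(-1,3)
    uv=proj(m,P+L@A.T).astype(np.float32).reshape(px,px,2)
    return cv2.remap(im,uv[...,0],uv[...,1],cv2.INTER_CUBIC)
E
python3 - <<'E'
from h import *
import pickle
P,A=holder()
o=[]
for i in (0,1):
  m=pickle.load(open(f"w1_{i}.pkl","rb"));o.append(rectify(cv2.imread(f"pics/w1_{i}.png"),m,40,P,A))
cv2.imwrite("pics/r1.png",np.hstack(o))
E
```

```text
(no output)
```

View pics/r1.png

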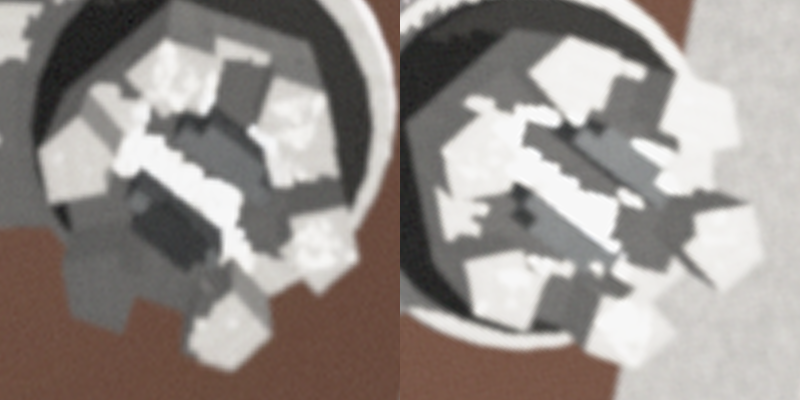

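```bash
python3 - <<'E'
from h import *
import pickle
from scipy.optimize import least_squares
P,A=holder()
w=[[(95,250),(115,175),(160,115),(220,75),(290,60),(370,78),(440,130),(480,190),(495,250),(482,335)],[(103,265),(130,180),(200,110),(310,72),(390,98),(450,165),(490,230),(500,290),(478,360)]]
for i in (0,1):
  m=pickle.load(open(f"w1_{i}.pkl","rb"))
  x=np.array([onaxisplane(m,(210+u/4,140+v/4),0,P,A)[:2] for u,v in w[i]])
  f=least_squares(lambda p:np.hypot(*(x-p[:2]).T)-p[2],[0,0,37]);print(np.round(f.x,1),np.round(f.fun,1))
m=cam("top")
# board rails in top crop
for a,b in [((95,270),(273,226)),((120,380),(290,332))]:
  X=[onplane(m,(260+u/3,100+v/3),z) for (u,v),z in ((a,110),(b,110))];d=X[0]-X[1];print(np.degrees(np.arctan2(d[1],d[0]))-90)
print(np.degrees(YAW))
E
```

```text
[ 2.5  1.7 36.1] [-0.2 -0.4 -0.1  0.5  0.8  0.  -0.8 -0.5 -0.1  0.7]
[ 2.3  1.7 35.7] [-0.1 -0.5 -0.3  1.7  0.6 -2.1 -0.6  0.6  0.7]
13.88130367507432
15.473062298826108
15.2406773504799
```

```bash
cat >> h.py <<'E'
P0,A0=holder(); P1=P0+A0@[2.4,1.7,0]
def pose(h,th,P=P1,A=A0): return P+A[:,2]*h, rpy(toolR(A,th))
E
python3 - <<'E'
from h import *
th=np.radians(-160.3)
bot.movel(*pose(100,th),max_speed=60)
print(bot.movel(*pose(45,th),max_speed=100))
print(bot.movel(*pose(14,th),max_speed=50,threshold=12))
s=bot.get_state();print(s["t"],s["contact_force"],A0.T@(s["tcp_pos"]-P1))
bot.grip(0.0,30)
s=bot.get_state();print(s["t"],s["contact_force"],s["wrist_torque"],s["opening"],A0.T@(s["tcp_pos"]-P1))
cv2.imwrite("pics/w2.png",imaging.capture("wrist"))
E
```

```text
False
False
6.275 [ 0.68446025  0.51571505 -0.48922635] [2.47501494e-03 6.77505807e-03 1.39101417e+01]
6.6833 [-2.64801908  1.73092134  4.97436811] [0.03978514 0.61180732 0.24927445] 0.6022845820101705 [ 0.37700928  0.09148142 14.52715987]
```

View pics/w2.png

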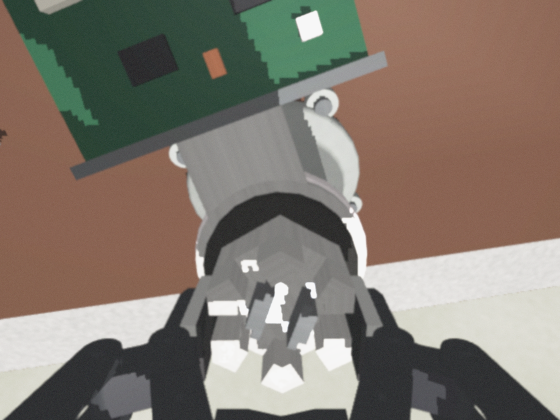

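```bash
python3 - <<'E'
from h import *
th=np.radians(-160.3); T=1.873
bot.grip(0.0,70)
for k in range(1,6):
    f=k/5
    bot.movel(*pose(14.2-3.8*T*f,th+T*f),max_speed=1.6)
    p,R,s=tool(); x=A0.T@R[:,0]
    print(round(s["t"],2),np.round(s["contact_force"],1),np.round(A0.T@s["wrist_torque"],2),round(s["opening"],3),"th",round(np.degrees(-np.arctan2(x[1],x[0])-th)%360,1),np.round(A0.T@(p-P1),1))
E
```

```text
7.51 [-4.   0.1  5.9] [ 0.25  0.58 -0.34] 0.589 th 21.5 [ 0.2 -0.1 13.3]
8.13 [-3.7 -0.9  5.5] [ 0.15  0.62 -0.21] 0.593 th 43.0 [-0.  -0.3 11.9]
8.76 [-4.8  0.   5.8] [ 0.08  0.73 -0.17] 0.59 th 64.5 [-0.3 -0.4 10.5]
9.38 [-5.6 -1.3  6. ] [-0.02  0.76 -0.08] 0.596 th 85.9 [-0.5 -0.4  9.1]
10.01 [-7.  -0.5  6.1] [-0.09  0.87 -0.08] 0.593 th 107.4 [-0.8 -0.4  7.6]
```

```bash
python3 - <<'E'
from h import *
import pickle
th=np.radians(-160.3)+1.873
bot.grip(1.0)
bot.movel(*pose(45,th),max_speed=100)
o=[];P=P1
for i,t in enumerate((th,-2.0)):
    bot.movel(*pose(85,t),max_speed=100 if i==0 else 60) if i==0 else bot.move_ptp(*pose(85,t))
    bot.dwell(0.25)
    m=cam("wrist"); im=imaging.capture("wrist"); cv2.imwrite(f"pics/w3_{i}.png",im); pickle.dump(m,open(f"w3_{i}.pkl","wb"))
    o.append(rectify(im,m,40,P1,A0,c=(0,0)))
cv2.imwrite("pics/r3.png",np.hstack(o)); print(bot.get_state()["t"])
E
```

```text
13.1417
```

View pics/r3.png

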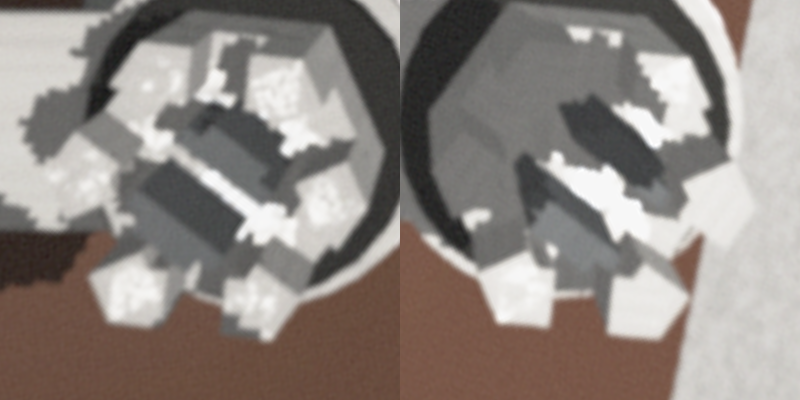

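```bash
python3 - <<'E'
from h import *
import pickle
for i in (0,1):
  m=pickle.load(open(f"w3_{i}.pkl","rb"));im=cv2.imread(f"pics/w3_{i}.png")
  r=rectify(im,m,38,P1,A0,c=(0,0),half=33,px=600); cv2.imwrite(f"pics/r3b_{i}.png",r)
E
```

```text
(no output)
```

View pics/r3b_0.png

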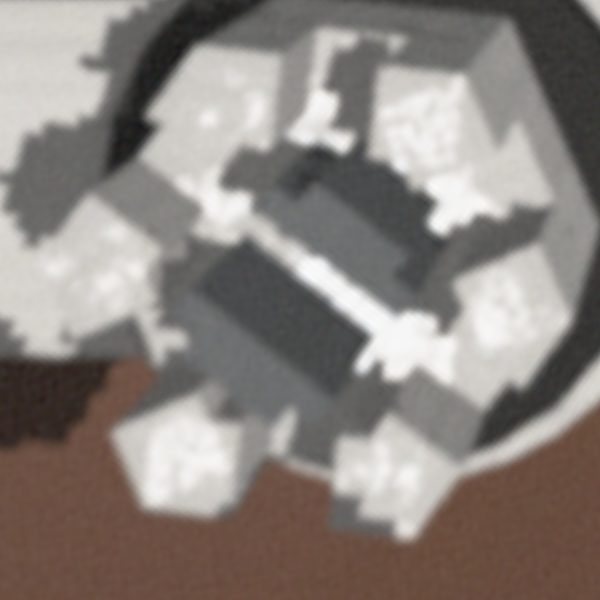

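View pics/r3b_1.png

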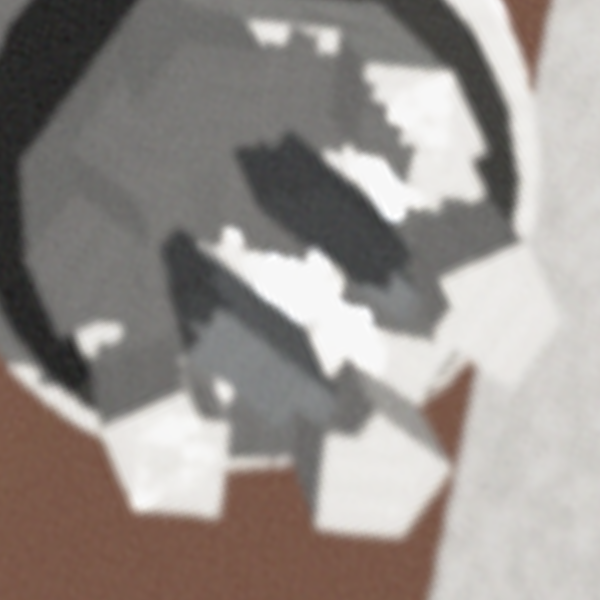

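```bash
cat >> h.py <<'E'
Rtc=np.array([[0,.947,.32],[1,0,0],[0,.32,-.947]]); ptc=np.array([82.1,-.3,-143.])
U,_,V=np.linalg.svd(Rtc); Rtc=U@V
def campose(target,look,upd,dist):
    z=-look/np.linalg.norm(look);y=upd-z*(upd@z);y/=np.linalg.norm(y);Rc=np.c_[np.cross(y,z),y,z]
    R=Rc@Rtc.T; return target+z*dist-R@ptc, rpy(R)
E
python3 - <<'E'
from h import *
import pickle
print(bot.get_state()["qpos"].round(2))
best=None
for sp in np.arange(0,360,15):
    u=A0@[np.cos(np.radians(sp)),np.sin(np.radians(sp)),0]
    p,o=campose(P1+A0[:,2]*38,-A0[:,2],u,205); q=solve_ik(p,o)
    if q is None: continue
    d=np.abs(q-bot.get_state()["qpos"]).max()
    if best is None or d<best[0]: best=(d,sp,p,o,q)
print(best)
bot.move_ptp(best[2],best[3]);bot.dwell(.25)
m=cam("wrist"); im=imaging.capture("wrist"); cv2.imwrite(f"pics/w4.png",im); pickle.dump(m,open(f"w4.pkl","wb"))
cv2.imwrite("pics/r4.png",rectify(im,m,40,P1,A0,c=(0,0),half=33,px=600)); print(bot.get_state()["t"])
E
```

```text
[-0.37  0.29 -0.43  0.5   0.25  0.55]
(np.float64(0.382622849548452), np.int64(90), array([ 658.60598105, -120.13310036,  199.77224414]), array([ 2.68419616, -0.29436609,  1.97864384]), array([-0.5286218 ,  0.49274953, -0.13516752,  0.88233857,  0.53515614,
        0.71992059]))
13.9
```

View pics/r4.png

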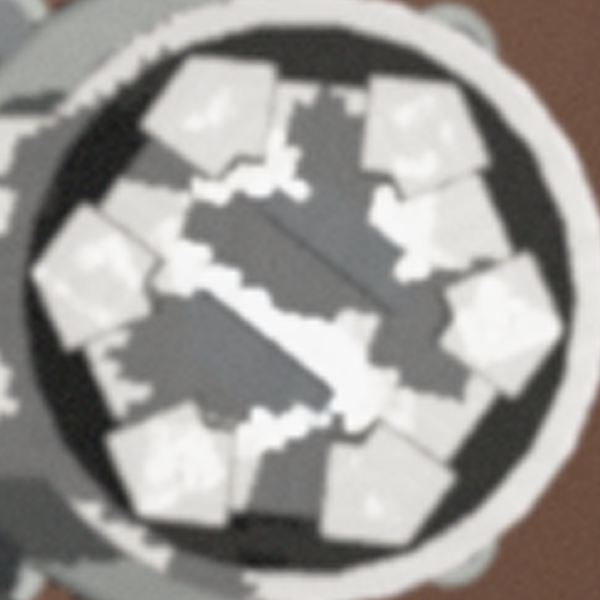

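```bash
python3 - <<'E'
from h import *
import pickle
p,R,s=tool()
bot.movel(p+[-30,-20,40],max_speed=150)
best=None;q0=bot.get_state()["qpos"]
for sp in np.arange(0,360,15):
    p,o=campose(np.array([486,-223,20.]),np.array([0,0,-1.]),np.array([np.cos(np.radians(sp)),np.sin(np.radians(sp)),0]),250); q=solve_ik(p,o)
    if q is None: continue
    d=np.abs(q-q0).max()
    if best is None or d<best[0]: best=(d,sp,p,o,q)
print(best)
bot.move_ptp(best[2],best[3]);bot.dwell(.25)
m=cam("wrist"); im=imaging.capture("wrist"); cv2.imwrite(f"pics/w5.png",im); pickle.dump(m,open(f"w5.pkl","wb"))
print(bot.get_state()["t"])
I=np.eye(3)
a=rectify(im,m,56,np.array([486,-223,0.]),I,c=(0,0),half=50,px=400);b=rectify(im,m,22,np.array([486,-223,0.]),I,c=(0,0),half=50,px=400)
cv2.imwrite("pics/r5.png",np.hstack([a,b]))
E
```

```text
(np.float64(0.30100258202558283), np.int64(90), array([ 486.3       , -255.00135904,  108.24301246]), array([ 3.14159265, -0.32586315,  1.57079633]), array([-0.74968769,  0.58476041, -0.16587924,  1.04646702,  0.23649973,
        0.79410833]))
15.5917
```

View pics/w5.png

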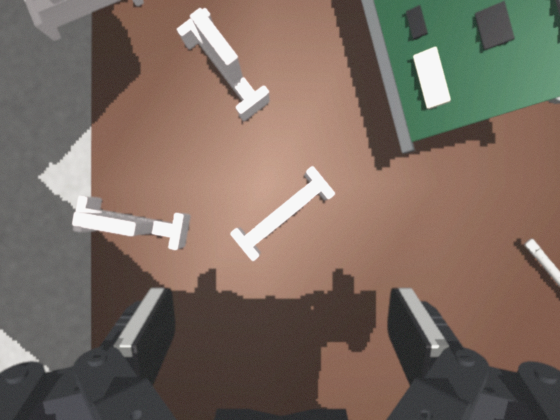

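View pics/r5.png

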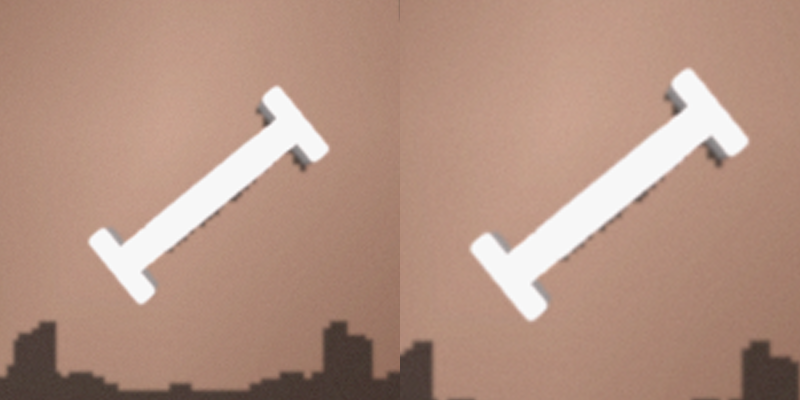

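```bash
python3 - <<'E'
from h import *
import pickle
m=pickle.load(open("w5.pkl","rb"));im=cv2.imread("pics/w5.png")
g=rectify(im,m,22,np.array([486,-223,0.]),np.eye(3),c=(0,0),half=50,px=800)
k=(g.min(2)>205).astype(np.uint8)
n,l,st,ce=cv2.connectedComponentsWithStats(k); j=l[400,410] if l[400,410] else 1+np.argmax(st[1:,4])
c=cv2.findContours((l==j).astype(np.uint8),cv2.RETR_EXTERNAL,cv2.CHAIN_APPROX_NONE)[0][0]
(cx,cy),(w,h),an=cv2.minAreaRect(c); print(486+(cx-400)/8,-223-(cy-400)/8,w/8,h/8,an)
ys,xs=np.nonzero(l==j);d=np.linalg.svd(np.c_[xs-xs.mean(),-(ys-ys.mean())],full_matrices=False)[2][0];print(np.degrees(np.arctan2(d[1],d[0]))%180)
yaw=np.radians(39.2)
for s in (0,1):
    x=np.array([np.cos(yaw+s*np.pi),np.sin(yaw+s*np.pi),0]);R=np.c_[x,np.cross([0,0,-1],x),[0,0,-1]]
    for z in (27,150): print(s,z,solve_ik([488,-222,z],rpy(R)))
print(solve_ik(*pose(60,np.radians(-143))),solve_ik(*pose(60,np.radians(37))))
E
```

```text
488.28656005859375 -221.6064109802246 24.44972038269043 71.47917175292969 50.69530487060547
39.30235085813612
0 27 [-0.56465304  0.52698    -0.47723297  0.56658335  0.          1.89277055]
0 150 [-0.56465304  0.37010457 -0.35085334  0.84983841  0.          1.89277055]
1 27 [-0.56465304  0.52698    -0.47723297  0.56658335  0.         -1.2488221 ]
1 150 [-0.56465304  0.37010457 -0.35085334  0.84983841  0.         -1.2488221 ]
[-0.35662039  0.32636339 -0.43388713  0.44844213  0.2490223   0.06896558] [-0.35662039  0.32636339 -0.43388713  0.44844213  0.2490223  -3.07262707]
```

```bash
python3 - <<'E'
from h import *
yaw=np.radians(39.3);x=np.array([np.cos(yaw),np.sin(yaw),0]);o=rpy(np.c_[x,np.cross([0,0,-1],x),[0,0,-1]])
bot.move_ptp([488.3,-221.7,130],o); bot.grip(0.45,20)
print(bot.movel([488.3,-221.7,27],o,max_speed=100,threshold=8))
bot.dwell(0.1);print(bot.get_state()["tcp_pos"],bot.get_state()["contact_force"])
bot.grip(0.0,50)
s=bot.get_state();print(s["t"],s["opening"]*85,s["contact_force"])
bot.movel([488.3,-221.7,150],o,max_speed=120)
s=bot.get_state();print(s["t"],s["opening"]*85,s["contact_force"],s["tcp_pos"])
cv2.imwrite("pics/w6.png",imaging.capture("wrist"))
cv2.imwrite("pics/s6.png",imaging.capture("side"))
E
```

```text
False
[ 488.83526144 -222.00453194   27.68006715] [ 0.31718142  0.25953978 -1.08857818]
18.8 7.038225435569412 [0.15097517 0.04406046 3.18166858]
19.975 7.033703446287244 [-0.21104357  0.28898903 -1.69086104] [ 487.75464947 -221.3677356   149.2079553 ]
```

View pics/w6.png

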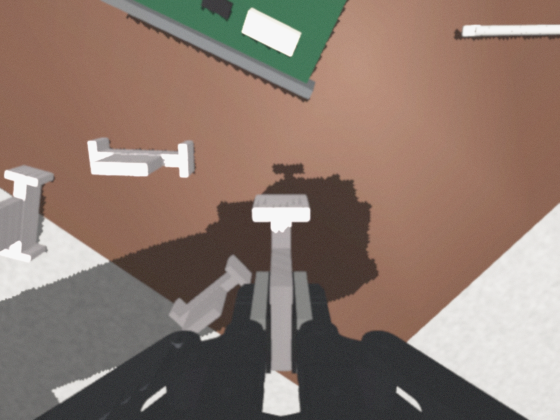

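```bash
python3 - <<'E'
from h import *
import pickle
bot.movel([488.3,-221.7,235],max_speed=150)
th=np.radians(-143)
bot.move_ptp(*pose(105,th))
bot.movel(*pose(76,th),max_speed=60);bot.dwell(.3)
p,R,s=tool();x=A0.T@R[:,0];print(s["t"],s["contact_force"],A0.T@(p-P1),np.degrees(-np.arctan2(x[1],x[0])))
for n in ("wrist","side","top"):
  cv2.imwrite(f"pics/{n}7.png",imaging.capture(n))
a=cv2.imread("pics/wrist7.png");b=cv2.resize(cv2.imread("pics/side7.png")[160:280,290:410],(420,420),interpolation=cv2.INTER_CUBIC)
cv2.imwrite("pics/c7.png",np.hstack([a[:,90:470],b]))
E
```

```text
23.3417 [ 0.31193056 -0.42760078 -0.35522103] [ 0.27371914 -0.13861305 76.34070112] -143.00515192764882
```

View pics/c7.png

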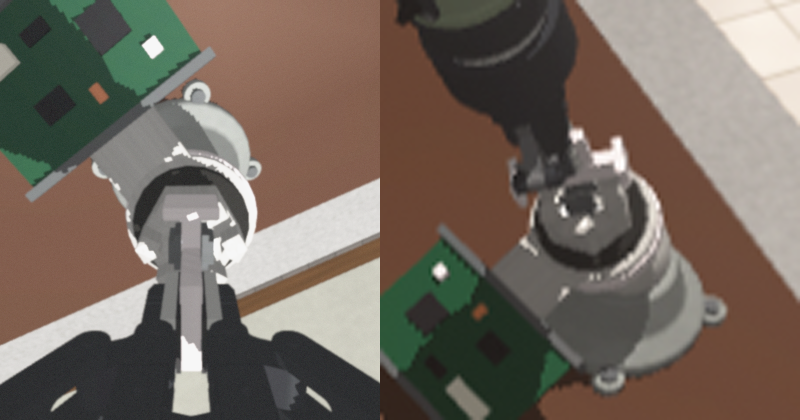

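```bash
python3 - <<'E'
from h import *
th=np.radians(-143)
for h in (66,60,55,50,46,44):
    r=bot.movel(*pose(h,th),max_speed=25,threshold=6)
    p,R,s=tool();print(h,r,round(s["t"],2),np.round(A0.T@s["contact_force"],1),np.round(A0.T@(p-P1),2),s["opening"]*85)
    if r: break
cv2.imwrite("pics/w8.png",imaging.capture("wrist"))
b=cv2.resize(imaging.capture("side")[160:280,290:410],(420,420),interpolation=cv2.INTER_CUBIC)
cv2.imwrite("pics/c8.png",np.hstack([cv2.imread("pics/w8.png")[:,90:470],b]))
E
```

```text
66 False 24.04 [-1.3  0.4 -0.8] [-0.15  0.1  65.76] 6.899420787064876
60 False 24.43 [-0.1 -0.  -1.4] [-0.17  0.11 59.79] 7.283333244499104
55 False 24.78 [-0.  -0.6 -1.1] [-0.21  0.1  54.77] 7.299246173198151
50 False 25.13 [-1.  -0.1 -0.8] [-0.21  0.13 49.77] 6.837613829733075
46 True 25.38 [-0.1  0.3  4.8] [ 0.39 -0.2  46.01] 6.8984087139058925
```

View pics/c8.png

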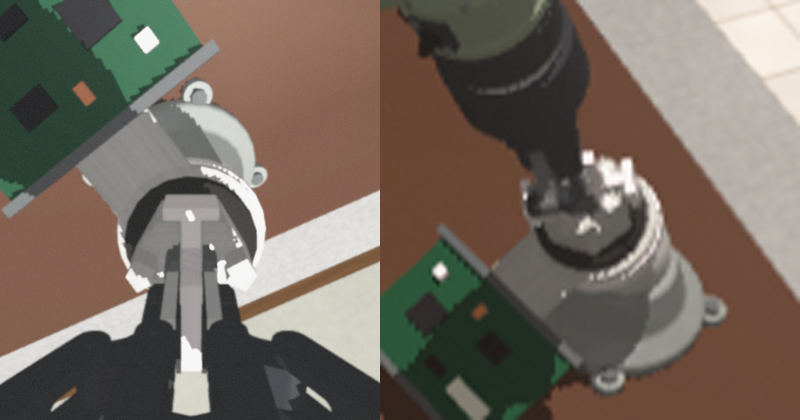

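```bash
python3 - <<'E'
from h import *
th=np.radians(-143)
r=bot.movel(*pose(44.5,th),max_speed=15,threshold=8)
p,R,s=tool();print(r,round(s["t"],2),np.round(A0.T@s["contact_force"],1),np.round(A0.T@(p-P1),2))
bot.grip(0.3);bot.dwell(0.2)
bot.movel(*pose(100,th),max_speed=80);bot.dwell(.2)
p,R,s=tool();print(s["t"],s["contact_force"],s["opening"])
import pickle
m=cam("wrist");im=imaging.capture("wrist");cv2.imwrite("pics/w9.png",im);pickle.dump(m,open("w9.pkl","wb"))
b=cv2.resize(imaging.capture("side")[160:280,290:410],(420,420),interpolation=cv2.INTER_CUBIC)
cv2.imwrite("pics/c9.png",np.hstack([cv2.resize(im[140:330,190:370],(378,400)).copy() if 0 else cv2.resize(im[150:300,210:345],(378,420),interpolation=cv2.INTER_CUBIC),b]))
E
```

```text
False 25.73 [-2.5  2.4 14.8] [ 0.52 -0.26 45.94]
27.2917 [-0.20433655  0.01957867  0.31107154] 0.29896012378851367
```

View pics/c9.png

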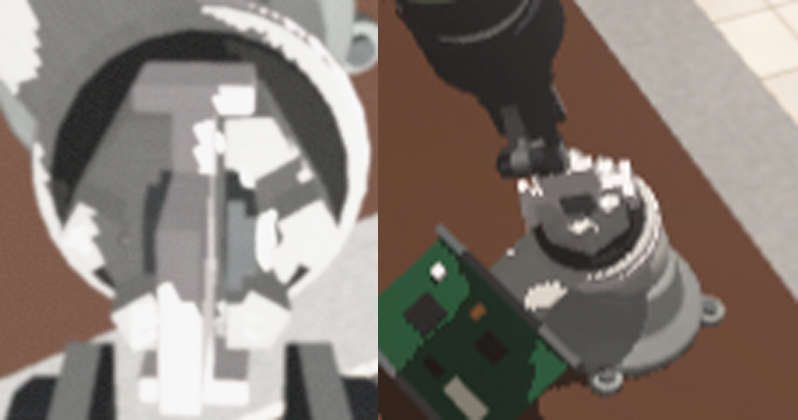

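```bash
python3 - <<'E'
from h import *
import pickle
u=A0@[0,1,0]
p,o=campose(P1+A0[:,2]*38,-A0[:,2],u,225);bot.move_ptp(p,o);bot.dwell(.25)
m=cam("wrist"); im=imaging.capture("wrist"); cv2.imwrite("pics/w10.png",im);pickle.dump(m,open("w10.pkl","wb"))
print(bot.get_state()["t"])
cv2.imwrite("pics/r10.png",np.hstack([rectify(im,m,h,P1,A0,c=(0,0),half=40,px=400) for h in (75.5,41.5)]))
E
```

```text
28.3667
```

View pics/r10.png

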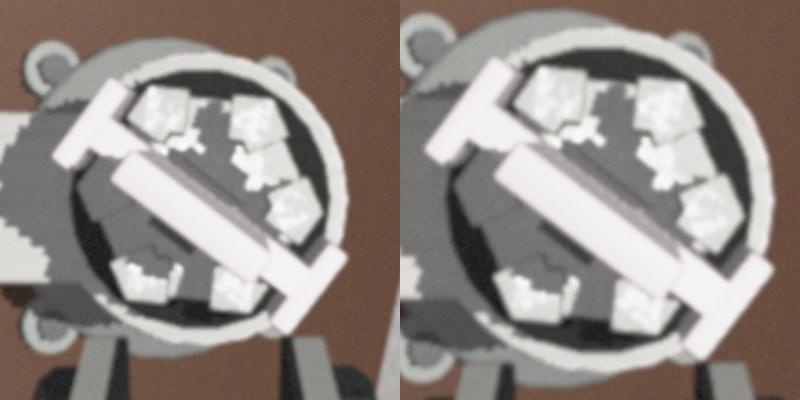

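```bash
python3 - <<'E'
from h import *
p,R,s=tool()
bot.movel(p+[-60,-20,60],max_speed=150);bot.dwell(.4)
cv2.imwrite("pics/top11.png",np.hstack([imaging.capture("top")[80:320,90:450],cv2.imread("pics/top0.png")[80:320,90:450]]))
s=bot.get_state();print(s["t"],s["contact_force"])
E
```

```text
29.55 [-0.30014751  0.07164265 -0.59434114]
```

View pics/top11.png

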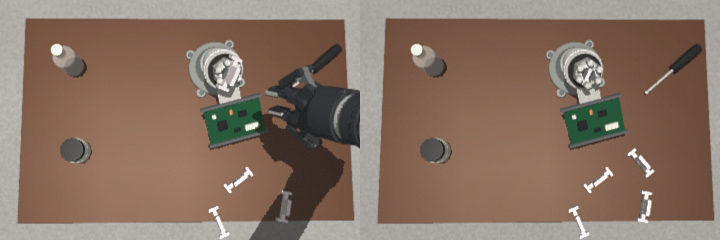

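The top view shows the key across the nut, the bottle and jar unmoved, the screwdriver apparently in place (partly hidden by the arm), and the three look-alikes where they were.

```bash
python3 - <<'E'
from bench import bot
print(bot.sign_off(),bot.get_state()["t"])
E
```

```text
the job is handed in; nothing more can be done
the job is handed in; nothing more can be done
```

The nut is tightened to the first line-up, the key lies in the slots, and I handed the job in a little after 29.6 s of the 51 s allowed. No verdict is reported.

**Nut:** I gripped it on its flats and turned it 107° (1.873 rad) clockwise. That was the only line-up that fits the stated starting range. A view straight along the stud afterwards put the nut slot at -36° and the stud slot at about -37.8°, so they are roughly 2° apart.

**Key:** I took the key farthest from the base, about 535 mm away; the other three stood about 355, 447 and 463 mm away. I lowered it until it bore firmly, at about 15 N, and let go.

**Last checks:**
- **Key seating:** the key sits along the slots at about -37.5°, within about 2 mm of the axis and leaning about 3° from upright. The contact height put its underside about 18.3 mm above the washer. I expected the slot floors at 19 to 20.5 mm, a disagreement of 1 to 2 mm that I put down to calibration and a slight slip in the grip.
- **Robot:** the gripper was clear of everything, with the contact force near zero.
- **Bystanders:** the bottle and jar had not moved. The screwdriver was partly hidden by the arm in the last picture, so it is only partly confirmed; the arm never went near it.

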